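# Hold the probe arm of a reach gauge out at its set mark

## Task

Ready the bench gauge for a reading over the petri dish: slide the guard off the lock button all the way to its end stop, press the button so that the probe arm is released, then take the arm's upright post and draw the arm out until its pointer stands level with the rider on the rule (within 4 mm). The arm springs back if let go, so finish still holding the post there, at rest; leave the rider, the dish, the beaker, the slide box and the forceps where they are.

Things in the scene. Friction and masses are not known exactly. Their poses are not given: they have to be found in the camera images.
- gauge: The reach gauge, fixed to the bench: light-grey housing 60 mm wide (x) and 230 mm long (y = -130 to +100 mm), top at z = 56 mm. Origin on the bench top; yaw within 0.35 rad of 0, x then away from the robot. The arm extends from the +y end towards +y. Beside it, at x = 34 to 54 mm, an aluminium rule (top z = 43 mm, a black line every 10 mm) runs out to y = 290 mm.
- guard (a joint): Guard slide on top of the housing, m: a bare-metal bridge plate 52 x 48 mm, top at z = 75 mm, with a black upright fin on it. It covers the lock button at the start (0 to 0.01) and slides along the gauge's -y (away from the post) to its end stop at 0.060; there the button lies open. About 1 N of friction; it stays where it is left.
- guard_grip (a point): Middle of the guard's fin, 93 mm above the bench. The fin is 12 mm thick along the gauge's y, 30 mm wide along x, from z = 75 mm (plate top) to z = 107 mm.
- lock_button (a joint): Lock button travel, m: 0 up, 0.006 fully down. Sprung: starts to move at about 1.2 N, fully down at about 4.8 N, rises by itself. Pressed beyond about 3.5 mm it frees the arm.
- button_top (a point): Centre of the top face of the lock button: a round black button 22 mm across, on the housing's centre line at the gauge's y = -20 mm, top 67 mm above the bench when up, standing 9 mm proud of its flat steel ring; pressed straight down. The guard plate hides it until slid away.
- extension (a joint): Extension of the telescoping probe arm along the gauge's +y, m: 0 locked home, at most 0.135. While locked it cannot be drawn out. When the button frees it, a spring pops it out to about 0.018; from there the spring pulls back with 50 N/m (about 2 to 5 N at the marks), so it returns to about 0.018 if let go.
- boom: The telescoping probe arm with its upright steel post, by which it is drawn out. Origin and axes: those of the gauge, shifted along its y by the extension. The post stands on the outer end, 135 mm along y from this origin: 16 mm diameter with a 20 mm cap, from 52 to 116 mm above the bench. Under it a thin probe points down, its tip 20 mm above the bench.
- post_grip (a point): Point on the post's axis, 90 mm above the bench, for gripping.
- pointer_tip (a point): Tip of the arm's thin dark pointer, which reaches over the rule's edge: level along the gauge's y with the post's axis, 34 mm from it towards the gauge's +x, 47.5 mm above the bench. Moves with the arm.
- rider (a joint): Where the rider is set on the rule, m: equal to the extension of the arm at which the pointer stands level with the rider (0.05 to 0.11). Stiff (15 N), not to be moved.
- rider_mark (a point): Tip of the rider's short index line, 44.5 mm above the bench. The rider is a small dark saddle 10 mm long (along the gauge's y) across the rule with a round screw head up to z = 56 mm. Its axes are the gauge's: the arm is right when the pointer tip and this point have the same y in the gauge's frame.
- dish: Petri dish, 62 mm across and 15 mm high, lying on the bench under the arm's path, centred about 215 mm along the gauge's y. Origin under its centre. To be left alone.
- beaker: Glass beaker, 65 mm across, 85 mm high, behind the gauge. Origin under its centre. To be left alone.
- slide_box: Flat hinged slide box, 86 x 98 x 34 mm, to the left, beyond the end of the rule. Origin under its centre. To be left alone.
- forceps: Forceps, 122 mm long and 9 mm high, lying to the right of the gauge, long axis its own y. Origin under its middle. To be left alone.

How it is judged:
By the outcome, as a careful person would: the job done as asked, in the order asked, and still so for the second after the job is handed in, while the arm keeps its last pose, push and grip.
It also fails if it takes over 64 s, if anything falls off the work surface, if the arm or the gripper's body presses on something with over 40 N, if the wrist force passes 120 N, or if a joint passes its speed limit or range.

## Robot

A 6-joint arm with a two-finger parallel gripper is mounted at the origin on a cart in front of the work surface, level with it; the furniture and walls round the work are solid. World frame = base frame: x ahead of the robot, y to its left, z up, the work surface at z = 0. Lengths are in m, angles in degrees, forces in N, time in s.
With the tool pointing down it reaches from about 0.35 to 0.875 m from the base axis. Payload 4.2 kg.
Tool frame: the origin (TCP) lies at the very end of the fingers, on their centre line; the grasp point (between the pads) lies 19 mm behind it; z points along the fingers, x is the direction in which the jaws open and shut, and the axes are right-handed (so a half turn about z gives the same grasp; the last joint's range is limited). The gripper opens to 87 mm and grips with 3 to 60 N. Pads are 19 mm wide; open, the fingers measure 117 mm over their backs; the gripper's body (75 mm by 190 mm) begins 51 mm behind the grasp point.
Start: joints at [-59.439, 22.042, 0.453, 0, -68.411, -14.817], TCP at [0.17, -0.602, 0.223] pointing down, gripper open.
Joint ranges: [-179.83, 179.83], [-69.29, 118.12], [-61.27, 80.66], [-181.25, 117.63], [-171.15, -9.14], [-177.46, 177.46]. Speed limits (degrees/s): [159.86, 159.86, 180, 180, 180, 180].

## Interface

Orientations are given as a 3x3 rotation matrix whose columns are the frame's x, y, z axes.
In Python, from station import r gives the robot as it stands.
- The arm moves only by the tool move_arm, never from a script. Its argument "series" is a list that holds one entry, the list of rows, each a list of 7 numbers: the shift along the tool's x, y, z in cm, then the turn, a rotation vector about the tool's x, y, z in degrees, then the opening, from -1 (shut) to 1 (fully open). In form: [[[dx, dy, dz, wx, wy, wz, fingers], ...]]. A call has 1 to 12 rows; each row shifts and turns the commanded pose from where the row before left it, along the tool's axes as they then stand; what a row does not reach is not made up. A row lasts 1/8 s, in which the tool goes at most 62.5 mm and 10.7 degrees, less where a joint would pass 70% of its speed; a pose out of reach is approached as far as the arm can. A call is refused whole if a number of a shift passes 6.25 or a number of a turn 10.7, either way. A call with a gripper value outside its range is refused whole. The fingers move at their own pace and stop on an object; the grip force is fixed at half the most. Time passes only in rows, so rows that do not move let the fingers close. It gives the time, the measured TCP pose, the force and the opening at its end, in the units of the state.
- r.sense(): the state, without advancing time (a new reading comes with each control period).
- r.capture(name): name is "scene" or "top"; returns a dict with "color" (420x560x3 uint8, blue, green, red), "fx", "fy", "cx", "cy" (pixels), "rvec" (rotation vector, rad) and "tvec" (3), from world to camera coordinates, as OpenCV has them. Camera axes: x right, y down, z forward; pixel columns grow to the right and rows downward; lengths in m; the calibration is good to about 2 mm. A picture is of the moment at which its call begins. There is no depth.
- r.finish_job(): hands the job in, once; it reports no verdict.
The state is a dict: "time_s": time; "joints": joint angles; "joint_velocities": joint speeds; "effort": joint torques, N m; "tcp_pos": TCP position; "ee_rot": TCP orientation; "wrist_force": force on the tool from outside, world axes, zero at the start; "moment": the same for the moment, N m; "gripper_width": opening from 0.0 (shut) to 1.0 (fully open).
Only numpy, scipy, OpenCV 4.12 (cv2) and the standard library are available. Lean on these libraries where they do the work, as an engineer would, in place of code of your own. Each camera call takes 0.05 s, during which the arm holds its last target.

## Working session

There is one attempt and no reset: what is moved stays moved. The work goes in short steps, Python scripts to look and compute and a tool call to move; the robot and the scene stay as the last step left them, time stands still between calls to the robot, and variables do not carry over. Pictures are saved under pics/ and viewed, and the job is handed in when it is done.

Besides the shell and the picture viewer there is one more tool, called after ">>>" by a JSON object that holds its "api" and its "payload". move_arm: Moves the arm, as the interface text tells. Its arguments: {"type":"object","properties":{"series":{"type":"array","items":{"type":"array","items":{"type":"array","items":{"type":"number"}}}}},"required":["series"]}

```bash
mkdir -p pics; ls; python3 - <<'E'
from station import r
import cv2
print(r.sense())
for n in("scene","top"):
    c=r.capture(n); cv2.imwrite(f"pics/{n}0.png",c["color"]); print({k:v for k,v in c.items() if k!="color"})
E
```

```text
pics
{'time_s': 0.0, 'joints': array([-5.94371578e+01,  2.20901411e+01,  3.78308663e-01, -2.92889659e-02,
       -6.84112911e+01, -1.48186018e+01]), 'joint_velocities': array([ 0.0707422 , -0.06600619,  0.00483323,  0.00400991, -0.11198932,
       -0.07685321]), 'effort': array([-3.03567240e-04, -3.90664065e+01,  1.87412578e+01,  4.21984926e+00,
        1.12335183e-02, -1.81397372e-04]), 'tcp_pos': array([ 0.16945985, -0.60094709,  0.22145532]), 'ee_rot': array([[-2.71161420e-01,  9.62533645e-01, -6.83368989e-04],
       [ 9.62531376e-01,  2.71162266e-01,  2.09202303e-03],
       [ 2.19894644e-03, -9.04881578e-05, -9.99997578e-01]]), 'wrist_force': array([-0.55038067, -0.03302747, -0.15656698]), 'moment': array([ 0.0211574 , -0.04968771, -0.01286807]), 'gripper_width': 1.0011313922754903}
{'fx': 492.7259820200115, 'fy': 492.7259820200115, 'cx': 265.9637026894398, 'cy': 216.39208350334707, 'rvec': array([ 1.82823046, -1.15008545,  0.66835391]), 'tvec': array([-0.28771553,  0.37095943,  1.2911398 ])}
{'fx': 482.29526804486756, 'fy': 482.29526804486756, 'cx': 276.61624244951014, 'cy': 209.54348547253977, 'rvec': array([ 2.16245327, -2.20318396,  0.09625615]), 'tvec': array([-0.00271292,  0.66366937,  1.73569375])}
```

View pics/scene0.png

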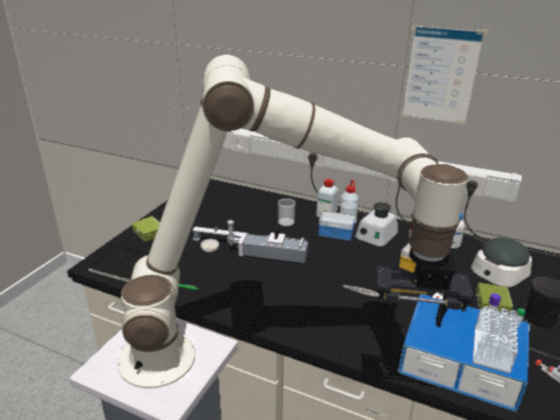

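View pics/top0.png

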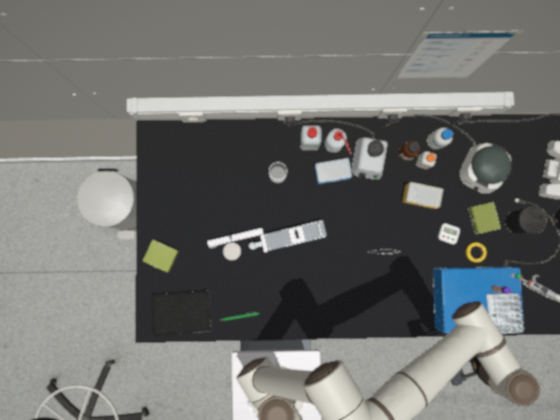

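The gauge is at about (295,236) in the top view, arm pointing left, with the dish at (232,251). The scene view shows the post at about (231,230). I'll enlarge both.

```bash
python3 - <<'E'
import cv2
a=cv2.imread("pics/scene0.png")[200:280,180:320]; cv2.imwrite("pics/s1.png",cv2.resize(a,None,fx=5.7,fy=5.7,interpolation=cv2.INTER_CUBIC))
a=cv2.imread("pics/top0.png")[205:275,200:335]; cv2.imwrite("pics/t1.png",cv2.resize(a,None,fx=5.9,fy=5.9,interpolation=cv2.INTER_CUBIC))
E
```

```text
(no output)
```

View pics/s1.png

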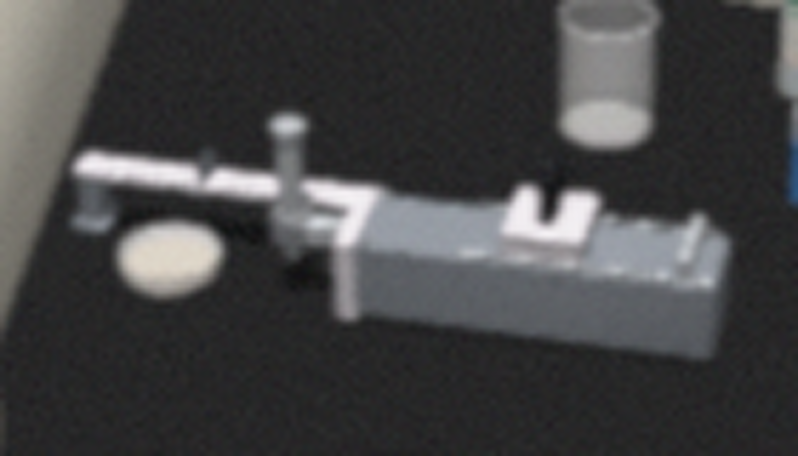

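View pics/t1.png

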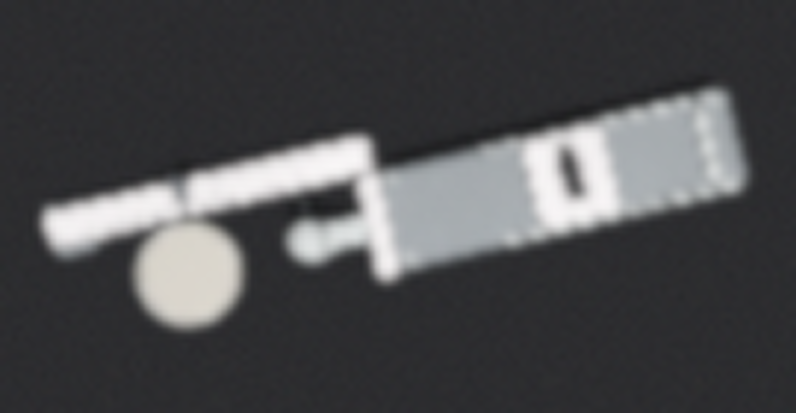

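```bash
cat > h.py <<'E'
import numpy as np, cv2
from scipy.optimize import least_squares
def proj(c,P): return cv2.projectPoints(np.array(P,float).reshape(-1,3),c["rvec"],c["tvec"],np.array([[c["fx"],0,c["cx"]],[0,c["fy"],c["cy"]],[0,0,1.]]),None)[0].reshape(-1,2)
def g2w(p,P):
    c,s=np.cos(p[2]),np.sin(p[2]);P=np.array(P,float).reshape(-1,3)
    return np.c_[p[0]+c*P[:,0]-s*P[:,1],p[1]+s*P[:,0]+c*P[:,1],P[:,2]]
E
cat > fit.py <<'E'
from h import *
from station import r
cs,ct=r.capture("scene"),r.capture("top")
def up(l,s,o): return (np.array(l,float)+.5)/s-.5+np.array(o)
# top; y=None-> guard
T=[((40,208),(.054,.29,.043)),((58,242),(.034,.29,.043)),((728,88),(.03,-.13,.056)),((747,188),(-.03,-.13,.056)),((305,240),(0,.135,.116))]
TG=[((525,150),(.026,.024,.075)),((600,125),(.026,-.024,.075)),((618,215),(-.026,-.024,.075)),((540,230),(-.026,.024,.075)),((572,172),(0,0,.1))]
S=[((287,124),(0,.135,.116)),((710,356),(-.03,-.13,0)),((730,240),(.03,-.13,.056)),((75,172),(.034,.29,.043)),((90,150),(.054,.29,.043))]
SG=[((500,238),(-.026,.024,.075)),((584,248),(-.026,-.024,.075)),((600,192),(.026,-.024,.075)),((520,185),(.026,.024,.075))]
def res(p):
    o=[]
    for c,F,s,of,g in((ct,T,5.9,(200,205),0),(ct,TG,5.9,(200,205),1),(cs,S,5.7,(180,200),0),(cs,SG,5.7,(180,200),1)):
        P=np.array([f[1] for f in F]); P[:,1]-=g*(p[3]+.02-0.0)*1.0 if g else 0
        o.append(proj(c,g2w(p,P))-up([f[0] for f in F],s,of))
    return np.vstack(o).ravel()
f=least_squares(res,[.55,.05,.2,0],loss="soft_l1",f_scale=.5)
p=f.x; print(p,np.degrees(p[2])); print(np.round(res(p).reshape(-1,2),2))
# rider
def rr(q): 
    P=g2w(p,[[.036,.135+q[0],.0445]]); Q=g2w(p,[[.044,.135+q[0],.050]])
    return np.vstack([proj(ct,Q)-up((180,190),5.9,(200,205)),proj(cs,Q)-up((207,165),5.7,(180,200))]).ravel()
k=least_squares(rr,[.08]);print("rider",k.x,rr(k.x).round(2))
np.save("p.npy",np.r_[p,k.x])
for n,P in(("fin",(0,-.02-p[3],.093)),("button",(0,-.02,.067)),("post",(0,.135,.09)),("post end",(0,.135+k.x[0],.09))): print(n,g2w(p,P).round(4))
E
python3 fit.py
```

```text
[ 0.56369717 -0.05830737  0.20910073  0.00556476] 11.980589391100876
[[ 0.95  0.29]
 [-0.91 -0.04]
 [-0.37  0.61]
 [ 0.32 -0.04]
 [ 0.43 -0.41]
 [-0.38 -0.95]
 [ 0.09  0.23]
 [ 0.42 -0.71]
 [ 0.43 -0.18]
 [ 0.26  0.73]
 [ 0.25 -0.3 ]
 [-0.05  2.44]
 [ 0.07 -0.57]
 [-0.08 -0.89]
 [-0.72  0.22]
 [-0.01 -1.13]
 [-0.74 -1.07]
 [-0.35  0.8 ]
 [ 0.03  0.3 ]]
rider [0.07092903] [ 0.45  0.73 -0.31  0.11]
fin [[ 0.569  -0.0833  0.093 ]]
button [[ 0.5678 -0.0779  0.067 ]]
post [[0.5357 0.0738 0.09  ]]
post end [[0.521  0.1431 0.09  ]]
```

The fit holds together: residuals are around 1 px (about 3 mm) and guard at 0.006, inside its 0–0.01 range. Next I'll compute the displacement to the fin in tool axes.

```bash
cat > st.py <<'E'
from h import *
from station import r
p=np.load("p.npy");s=r.sense();R=s["ee_rot"]
c,sn=np.cos(p[2]),np.sin(p[2]);d=s["tcp_pos"]-np.r_[p[:2],0]
print("t",s["time_s"],"gauge xyz mm",np.round([1e3*(c*d[0]+sn*d[1]),1e3*(-sn*d[0]+c*d[1]),1e3*d[2]],1),"F gauge",np.round([c*s["wrist_force"][0]+sn*s["wrist_force"][1],-sn*s["wrist_force"][0]+c*s["wrist_force"][1],s["wrist_force"][2]],1),"w mm",round(s["gripper_width"]*87,1))
G=np.array([[-sn,c,0],[c,sn,0],[0,0,-1]]).T  # target tool axes
print("rotvec needed (tool,deg)",np.degrees(cv2.Rodrigues(R.T@G)[0].ravel()).round(2), "fin y",1e3*(-.02-p[3]),"rider",p[4],"joints",s["joints"].round(0))
E
python3 st.py
```

```text
t 0.2 gauge xyz mm [-498.3 -449.2  221.9] F gauge [-0.3  0.3 -0.2] w mm 87.0
rotvec needed (tool,deg) [-0.01 -0.08  3.76] fin y -25.56476217629837 rider 0.0709290259399998 joints [-59.  22.   0.  -0. -68. -15.]
```

>>> {"api": "move_arm", "payload": {"series": [[[0,0,0,0,0,3.76,1],[3.8,4.5,0,0,0,0,1],[3.8,4.5,0,0,0,0,1],[3.8,4.5,0,0,0,0,1],[3.8,4.5,0,0,0,0,1],[3.8,4.5,0,0,0,0,1],[3.8,4.5,0,0,0,0,1],[3.8,4.5,0,0,0,0,1],[3.8,4.5,0,0,0,0,1],[3.8,4.5,0,0,0,0,1],[3.8,4.5,0,0,0,0,1],[3.8,4.5,0,0,0,0,1]]]}}

```text
time_s: 1.7
tcp_pos: [0.5679, -0.0881, 0.2226]
ee_rot: [[-0.208, 0.978, 0.0], [0.978, 0.208, -0.0], [-0.0, 0.0, -1.0]]
wrist_force: [0.7, -0.1, 0.0]
gripper_width: 0.999
```

```bash
python3 st.py; python3 - <<'E'
from station import r
import cv2
for n,o in(("scene",(160,120,300,220)),("top",(180,170,200,140))):
    x,y,w,h=o;a=r.capture(n)["color"][y:y+h,x:x+w];cv2.imwrite(f"pics/{n}2.png",cv2.resize(a,None,fx=780/w,fy=780/w if h/w<.76 else 590/h,interpolation=cv2.INTER_CUBIC))
E
```

```text
t 1.7 gauge xyz mm [ -2.1 -30.  222.6] F gauge [ 0.7 -0.2  0. ] w mm 86.9
rotvec needed (tool,deg) [0.   0.   0.02] fin y -25.56476217629837 rider 0.0709290259399998 joints [  7.  17.  -7.   0. -66. -85.]
```

View pics/scene2.png

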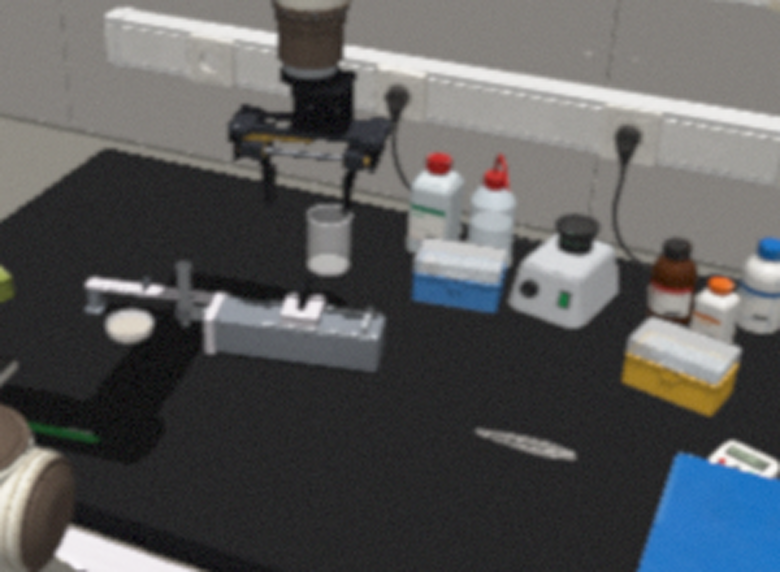

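View pics/top2.png

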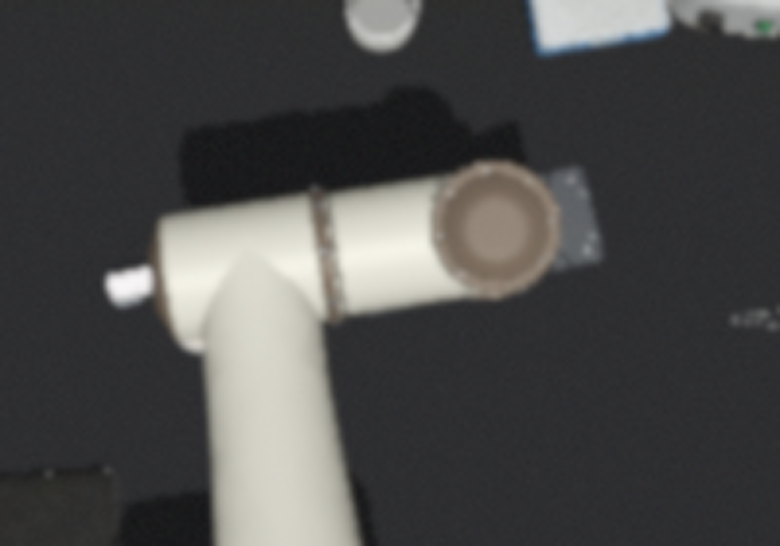

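The view is clear: the gripper hovers over the gauge with nothing in the way. I'll descend onto the fin and close.

>>> {"api": "move_arm", "payload": {"series": [[[0.4,0.2,3,0,0,0,1],[0,0,3,0,0,0,1],[0,0,3,0,0,0,1],[0,0,2.5,0,0,0,1],[0,0,1.6,0,0,0,1],[0,0,1,0,0,0,1],[0,0,0,0,0,0,-1],[0,0,0,0,0,0,-1],[0,0,0,0,0,0,-1],[0,0,0,0,0,0,-1],[0,0,0,0,0,0,-1],[0,0,0,0,0,0,-1]]]}}

```text
time_s: 3.3
tcp_pos: [0.5682, -0.0855, 0.0816]
ee_rot: [[-0.208, 0.978, 0.0], [0.978, 0.208, 0.0], [-0.0, 0.0, -1.0]]
wrist_force: [1.2, 0.4, -0.2]
gripper_width: 0.403
```

```bash
python3 st.py
```

```text
t 3.3 gauge xyz mm [ -1.3 -27.5  81.6] F gauge [ 1.2  0.2 -0.2] w mm 35.0
rotvec needed (tool,deg) [0.01 0.   0.  ] fin y -25.56476217629837 rider 0.0709290259399998 joints [  8.  25. -17.   0. -48. -86.]
```

>>> {"api": "move_arm", "payload": {"series": [[[0,0,0,0,0,0,-1],[0,0,0,0,0,0,-1],[0,0,0,0,0,0,-1],[0,0,0,0,0,0,-1],[0,0,0,0,0,0,-1],[0,0,0,0,0,0,-1]]]}}

```text
time_s: 4.05
tcp_pos: [0.5681, -0.0855, 0.0815]
ee_rot: [[-0.208, 0.978, -0.0], [0.978, 0.208, -0.0], [0.0, -0.0, -1.0]]
wrist_force: [-0.4, 1.2, 0.6]
gripper_width: 0.135
```

```bash
python3 st.py
```

```text
t 4.05 gauge xyz mm [ -1.3 -27.5  81.5] F gauge [-0.1  1.2  0.6] w mm 11.7
rotvec needed (tool,deg) [-0.   -0.    0.02] fin y -25.56476217629837 rider 0.0709290259399998 joints [  8.  25. -17.   0. -48. -86.]
```

Fin held (11.7 mm against 12 mm). I'll slide it along -y.

>>> {"api": "move_arm", "payload": {"series": [[[-0.8,0,0,0,0,0,-1],[-1,0,0,0,0,0,-1],[-1,0,0,0,0,0,-1],[-1,0,0,0,0,0,-1],[-0.8,0,0,0,0,0,-1],[-0.3,0,0,0,0,0,-1],[0,0,0,0,0,0,-1]]]}}

```text
time_s: 4.92
tcp_pos: [0.5789, -0.1339, 0.0815]
ee_rot: [[-0.208, 0.978, 0.001], [0.978, 0.208, -0.0], [-0.001, 0.001, -1.0]]
wrist_force: [2.2, -0.6, -2.4]
gripper_width: 0.133
```

```bash
python3 st.py
```

```text
t 4.925 gauge xyz mm [ -0.8 -77.1  81.5] F gauge [ 2.1 -1.1 -2.4] w mm 11.5
rotvec needed (tool,deg) [ 0.07  0.04 -0.  ] fin y -25.56476217629837 rider 0.0709290259399998 joints [  3.  27. -14.   0. -49. -81.]
```

>>> {"api": "move_arm", "payload": {"series": [[[-0.2,0,0,0,0,0,-1],[-0.2,0,0,0,0,0,-1],[0,0,0,0,0,0,-1]]]}}

```text
time_s: 5.3
tcp_pos: [0.5793, -0.1354, 0.0815]
ee_rot: [[-0.208, 0.978, 0.0], [0.978, 0.208, 0.002], [0.002, 0.001, -1.0]]
wrist_force: [2.4, 8.0, -1.9]
gripper_width: 0.136
```

```bash
python3 st.py
```

```text
t 5.3 gauge xyz mm [ -0.8 -78.7  81.5] F gauge [ 4.   7.4 -1.9] w mm 11.9
rotvec needed (tool,deg) [ 0.05 -0.12  0.02] fin y -25.56476217629837 rider 0.0709290259399998 joints [  2.  27. -14.  -0. -49. -80.]
```

>>> {"api": "move_arm", "payload": {"series": [[[-0.2,0,0,0,0,0,-1],[0,0,0,0,0,0,-1]]]}}

```text
time_s: 5.55
tcp_pos: [0.5793, -0.1356, 0.0815]
ee_rot: [[-0.208, 0.978, -0.0], [0.978, 0.208, 0.004], [0.004, 0.001, -1.0]]
wrist_force: [0.7, 14.5, 0.5]
gripper_width: 0.134
```

```bash
python3 st.py
```

```text
t 5.55 gauge xyz mm [ -0.8 -78.9  81.5] F gauge [ 3.7 14.1  0.5] w mm 11.6
rotvec needed (tool,deg) [ 0.03 -0.25  0.02] fin y -25.56476217629837 rider 0.0709290259399998 joints [  2.  27. -14.  -0. -49. -80.]
```

The end stop is confirmed: force rises to 14 N with no further travel. I'll ease off, open, lift, and look.

>>> {"api": "move_arm", "payload": {"series": [[[0.3,0,0,0,0,0,-1],[0,0,0,0,0,0,0],[0,0,0,0,0,0,0],[0,0,0,0,0,0,0],[0,0,-1,0,0,0,0],[0,0,-3,0,0,0,0],[0,0,-4,0,0,0,-1],[6,0,0,0,0,0,-1],[0,0,0,0,0,0,-1],[0,0,0,0,0,0,-1],[0,0,0,0,0,0,-1],[0,0,0,0,0,0,-1]]]}}

```text
time_s: 7.05
tcp_pos: [0.5665, -0.0785, 0.1612]
ee_rot: [[-0.206, 0.978, -0.001], [0.978, 0.206, -0.0], [-0.0, -0.001, -1.0]]
wrist_force: [-0.2, 0.6, 0.0]
gripper_width: 0.009
```

```bash
python3 st.py; python3 - <<'E'
from station import r
import cv2
for n,o in(("scene",(180,150,160,120)),):
    x,y,w,h=o;a=r.capture(n)["color"][y:y+h,x:x+w];cv2.imwrite(f"pics/{n}3.png",cv2.resize(a,None,fx=4.9,fy=4.9,interpolation=cv2.INTER_CUBIC))
E
```

```text
t 7.05 gauge xyz mm [ -1.5 -20.4 161.2] F gauge [-0.1  0.6  0. ] w mm 0.8
rotvec needed (tool,deg) [-0.04  0.   -0.07] fin y -25.56476217629837 rider 0.0709290259399998 joints [  8.  20. -12.   0. -58. -86.]
```

View pics/scene3.png

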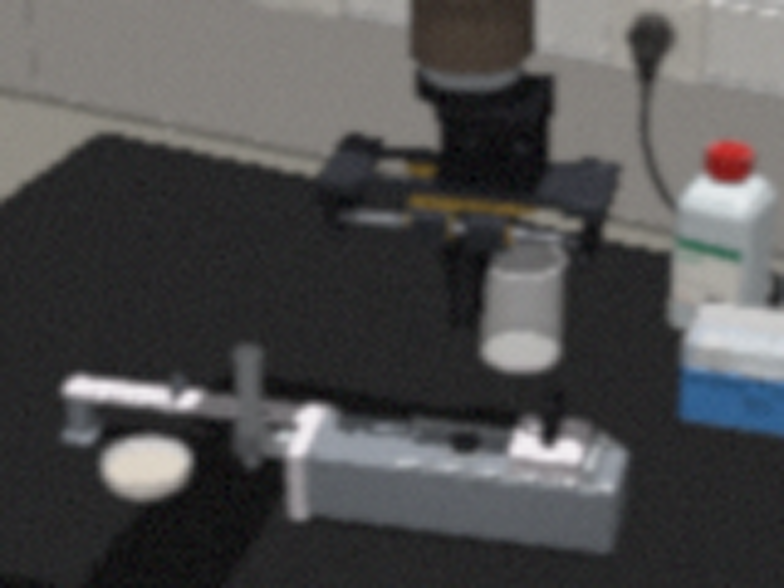

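The guard is now at the right-hand end (about 548,445 in the crop) and the black button is exposed at about (465,440). I'll check the button against the model.

```bash
python3 - <<'E'
from h import *
from station import r
p=np.load("p.npy");c=r.capture("scene")
for g in [(0,-.02,.067),(0,-.0188,.067),(.006,-.0188,.064)]: print((proj(c,g2w(p,g))[0]-[180,150]+.5)*4.9)
E
```

```text
[464.85726585 438.08441378]
[463.16957111 437.86712715]
[465.06323184 437.05056725]
```

>>> {"api": "move_arm", "payload": {"series": [[[0.1,0.15,3,0,0,0,-1],[0,0,3,0,0,0,-1],[0,0,2.5,0,0,0,-1],[0,0,0.6,0,0,0,-1],[0,0,0.3,0,0,0,-1],[0,0,0.3,0,0,0,-1],[0,0,0.2,0,0,0,-1],[0,0,0,0,0,0,-1]]]}}

```text
time_s: 8.15
tcp_pos: [0.5684, -0.0765, 0.0634]
ee_rot: [[-0.208, 0.978, 0.002], [0.978, 0.208, -0.0], [-0.001, 0.002, -1.0]]
wrist_force: [-0.4, -0.2, 3.7]
gripper_width: 0.006
```

```bash
python3 st.py; python3 - <<'E'
from station import r
import cv2
for n,o in(("scene",(180,150,160,120)),):
    x,y,w,h=o;a=r.capture(n)["color"][y:y+h,x:x+w];cv2.imwrite(f"pics/{n}4.png",cv2.resize(a,None,fx=4.9,fy=4.9,interpolation=cv2.INTER_CUBIC))
E
```

```text
t 8.15 gauge xyz mm [  0.9 -18.8  63.4] F gauge [-0.4 -0.1  3.7] w mm 0.5
rotvec needed (tool,deg) [0.11 0.03 0.02] fin y -25.56476217629837 rider 0.0709290259399998 joints [  9.  26. -18.   0. -45. -87.]
```

View pics/scene4.png

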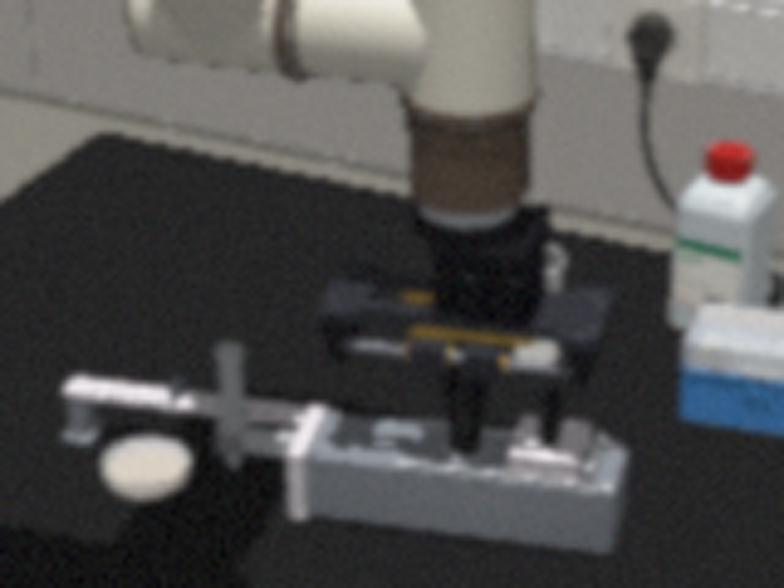

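The post moved from column 250 to 232 in the crop, so the arm is released. I'll lift, move over the post with the fingers opening, then look.

>>> {"api": "move_arm", "payload": {"series": [[[0,0,0.1,0,0,0,-1],[0,0,-2,0,0,0,-1],[0,0,-3,0,0,0,-1],[0,0,-4,0,0,0,1],[3,0,0,0,0,0,1],[4,0,0,0,0,0,1],[4,0,0,0,0,0,1],[4,0,0,0,0,0,1],[2.3,0,0,0,0,0,1],[0,0,0,0,0,0,1],[0,0,0,0,0,0,1],[0,0,0,0,0,0,1]]]}}

```text
time_s: 9.7
tcp_pos: [0.5318, 0.0921, 0.1513]
ee_rot: [[-0.206, 0.978, -0.0], [0.978, 0.206, -0.0], [0.0, -0.0, -1.0]]
wrist_force: [0.4, -0.1, 0.4]
gripper_width: 0.938
```

```bash
python3 st.py; python3 - <<'E'
from station import r
import cv2
for n,o in(("scene",(180,150,160,120)),("top",(190,190,160,100))):
    x,y,w,h=o;a=r.capture(n)["color"][y:y+h,x:x+w];cv2.imwrite(f"pics/{n}5.png",cv2.resize(a,None,fx=4.9,fy=4.9,interpolation=cv2.INTER_CUBIC))
E
```

```text
t 9.7 gauge xyz mm [  0.  153.7 151.3] F gauge [ 0.4 -0.2  0.4] w mm 81.6
rotvec needed (tool,deg) [-0.03 -0.   -0.07] fin y -25.56476217629837 rider 0.0709290259399998 joints [  27.   18.  -17.   -0.  -55. -105.]
```

View pics/scene5.png

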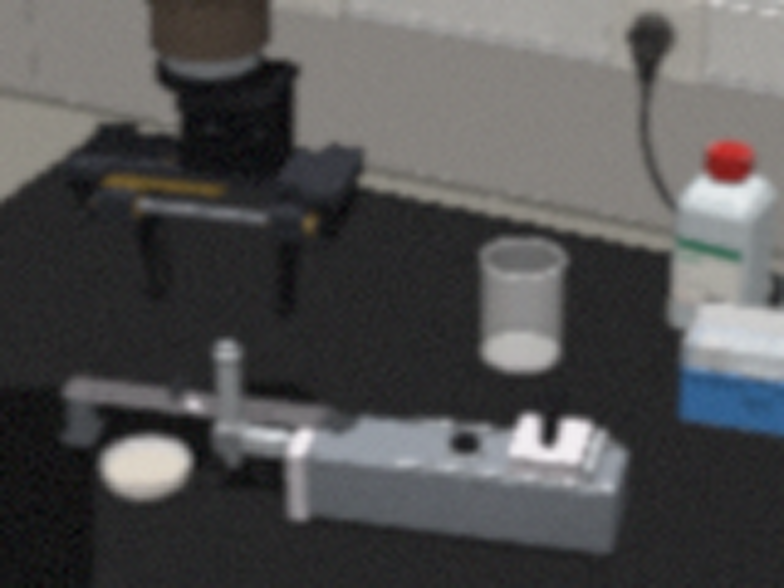

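View pics/top5.png

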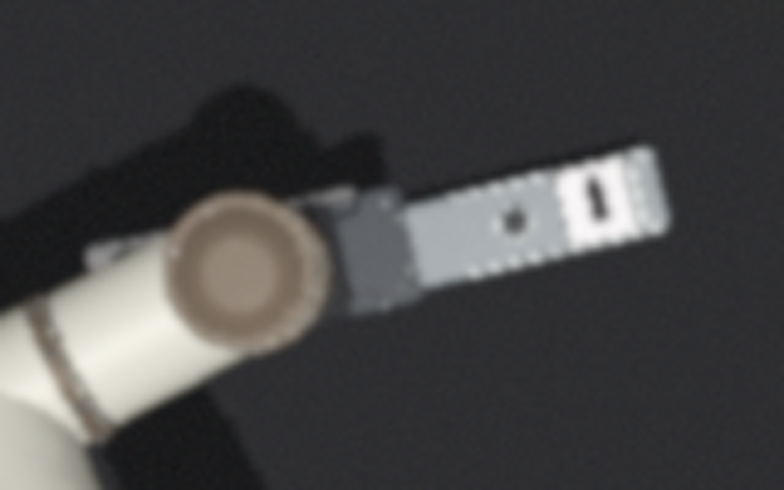

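The post is still out (cap at 228,347 in the crop) and the jaws are aligned with it. I'll descend and grip.

>>> {"api": "move_arm", "payload": {"series": [[[0,0,2,0,0,0,1],[0,0,2,0,0,0,1],[0,0,2,0,0,0,1],[0,0,1.2,0,0,0,1],[0,0,0.7,0,0,0,1],[0,0,0,0,0,0,-1],[0,0,0,0,0,0,-1],[0,0,0,0,0,0,-1],[0,0,0,0,0,0,-1],[0,0,0,0,0,0,-1],[0,0,0,0,0,0,-1],[0,0,0,0,0,0,-1]]]}}

```text
time_s: 11.3
tcp_pos: [0.5318, 0.0928, 0.0725]
ee_rot: [[-0.208, 0.978, -0.0], [0.978, 0.208, -0.0], [-0.0, -0.0, -1.0]]
wrist_force: [0.8, -1.9, -0.8]
gripper_width: 0.288
```

>>> {"api": "move_arm", "payload": {"series": [[[0,0,0,0,0,0,-1],[0,0,0,0,0,0,-1],[0,0,0,0,0,0,-1],[0,0,0,0,0,0,-1]]]}}

```text
time_s: 11.8
tcp_pos: [0.5318, 0.0928, 0.0725]
ee_rot: [[-0.208, 0.978, -0.0], [0.978, 0.208, -0.0], [-0.0, -0.0, -1.0]]
wrist_force: [-0.3, 0.4, 0.5]
gripper_width: 0.209
```

```bash
python3 st.py
```

```text
t 11.8 gauge xyz mm [1.000e-01 1.544e+02 7.250e+01] F gauge [-0.2  0.5  0.5] w mm 18.2
rotvec needed (tool,deg) [-0.01  0.    0.  ] fin y -25.56476217629837 rider 0.0709290259399998 joints [  27.   23.  -23.    0.  -44. -105.]
```

>>> {"api": "move_arm", "payload": {"series": [[[0,0,0,0,0,0,-1],[0,0,0,0,0,0,-1],[0,0,0,0,0,0,-1]]]}}

```text
time_s: 12.18
tcp_pos: [0.5318, 0.0928, 0.0725]
ee_rot: [[-0.208, 0.978, -0.0], [0.978, 0.208, -0.0], [-0.0, -0.0, -1.0]]
wrist_force: [0.6, 0.1, 0.7]
gripper_width: 0.208
```

```bash
python3 st.py; python3 - <<'E'
from station import r
import cv2
for n,o in(("scene",(180,170,130,95)),):
    x,y,w,h=o;a=r.capture(n)["color"][y:y+h,x:x+w];cv2.imwrite(f"pics/{n}6.png",cv2.resize(a,None,fx=6,fy=6,interpolation=cv2.INTER_CUBIC))
E
```

```text
t 12.175 gauge xyz mm [  0.2 154.5  72.5] F gauge [ 0.6 -0.   0.7] w mm 18.1
rotvec needed (tool,deg) [-0.    0.    0.01] fin y -25.56476217629837 rider 0.0709290259399998 joints [  27.   23.  -23.    0.  -44. -105.]
```

View pics/scene6.png

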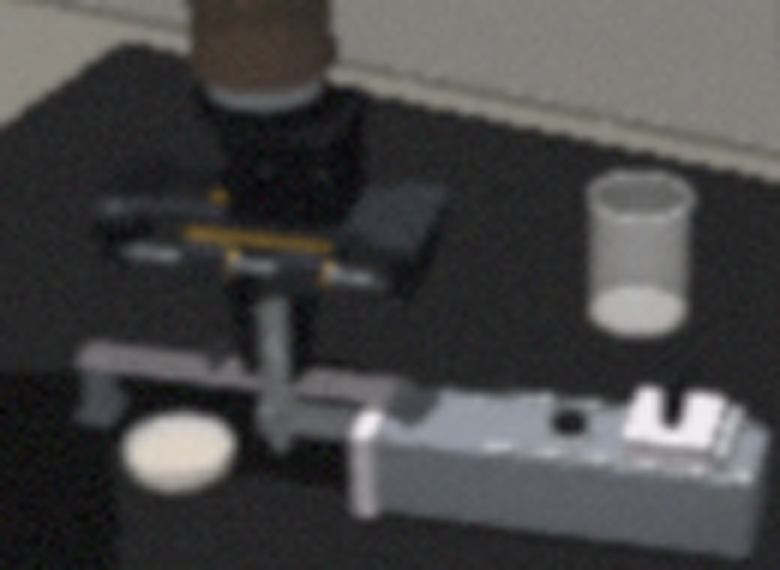

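```bash
python3 - <<'E'
from h import *
from station import r
p=np.load("p.npy");c=r.capture("scene");s=r.sense()
print("cam in gauge", g2w([0,0,-p[2]], (-cv2.Rodrigues(c["rvec"])[0].T@c["tvec"])-np.r_[p[:2],0]))
a=c["color"][170:265,180:310];im=cv2.resize(a,None,fx=6,fy=6,interpolation=cv2.INTER_CUBIC)
def q(P): return ((proj(c,g2w(p,P))-[180,170]+.5)*6-.5)
def ln(P,col): cv2.polylines(im,[q(P).round().astype(np.int32)],False,col,1)
Y=.1545
for sg in(-1,1): ln([(0,Y+sg*.008,z) for z in(.052,.106)],(0,255,0))
ln([(-.008,Y,.116),(.008,Y,.116)],(0,255,255))
for sg in(-1,1):
  for x in(-.0095,.0095): ln([(x,Y+sg*.009,.0725),(x,Y+sg*.009,.110)],(0,0,255) if x<0 else (255,0,0))
cv2.imwrite("pics/ov7.png",im)
E
```

```text
cam in gauge [[-1.38387368 -0.32916839  0.95964872]]
```

View pics/ov7.png

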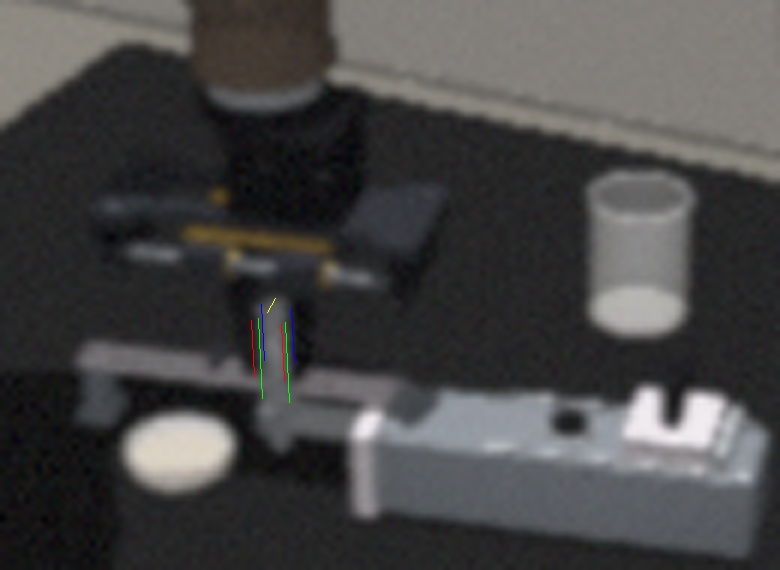

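>>> {"api": "move_arm", "payload": {"series": [[[0.3,0,0,0,0,0,-1],[0.6,0,0,0,0,0,-1],[0.8,0,0,0,0,0,-1],[0.8,0,0,0,0,0,-1],[0.8,0,0,0,0,0,-1],[0.8,0,0,0,0,0,-1],[0.6,0,0,0,0,0,-1],[0.3,0,0,0,0,0,-1],[0.2,0,0,0,0,0,-1],[0,0,0,0,0,0,-1],[0,0,0,0,0,0,-1]]]}}

```text
time_s: 13.65
tcp_pos: [0.5206, 0.1434, 0.0725]
ee_rot: [[-0.207, 0.978, -0.001], [0.978, 0.207, -0.0], [-0.0, -0.001, -1.0]]
wrist_force: [-4.2, -3.2, 2.6]
gripper_width: 0.207
```

```bash
python3 st.py; python3 - <<'E'
from station import r
import cv2,numpy as np
for n,o in(("scene",(185,190,80,60)),("top",(195,215,80,60))):
    x,y,w,h=o;a=np.mean([r.capture(n)["color"][y:y+h,x:x+w].astype(float) for _ in range(6)],0);cv2.imwrite(f"pics/{n}8.png",np.clip(cv2.resize(a,None,fx=10,fy=10,interpolation=cv2.INTER_CUBIC)*1.3,0,255))
E
```

```text
t 13.65 gauge xyz mm [ -0.3 206.2  72.5] F gauge [-4.7 -2.3  2.6] w mm 18.0
rotvec needed (tool,deg) [-0.06  0.01 -0.01] fin y -25.56476217629837 rider 0.0709290259399998 joints [  33.   23.  -23.   -0.  -44. -111.][ WARN:0@8.824] global loadsave.cpp:1063 imwrite_ Unsupported depth image for selected encoder is fallbacked to CV_8U.
```

View pics/scene8.png

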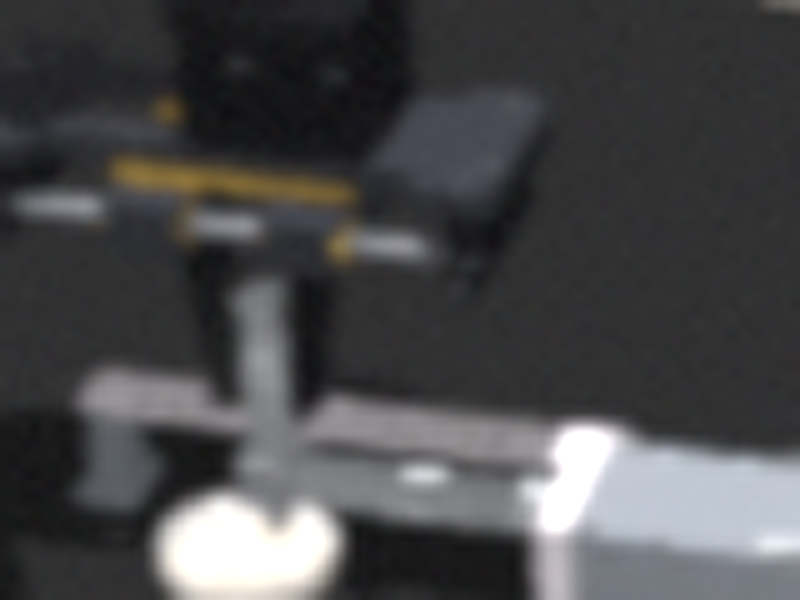

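View pics/top8.png

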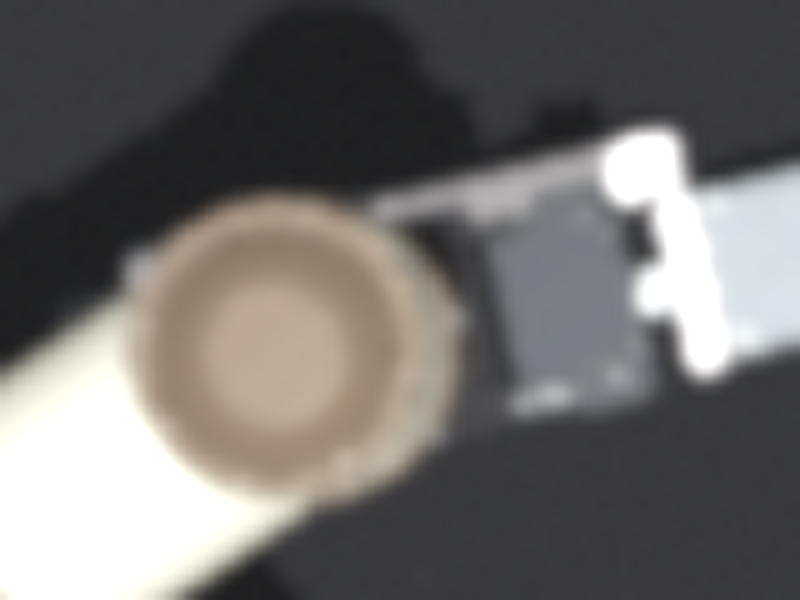

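The arm is out on the post, but the fingers now hide the rider. I'll refine the rider reading from the earlier unobstructed pictures, and the post extension from this one.

```bash
python3 - <<'E'
from h import *
from station import r
p=np.load("p.npy");cs,ct=r.capture("scene"),r.capture("top")
for n,c,o in(("scene",cs,(190,212)),("top",ct,(205,220))):
    a=cv2.imread(f"pics/{n}0.png")[o[1]:o[1]+30,o[0]:o[0]+60]
    im=cv2.resize(a,None,fx=13,fy=13,interpolation=cv2.INTER_CUBIC)
    def q(P): return ((proj(c,g2w(p,P))-o+.5)*13-.5).round().astype(np.int32)
    for e,col in((.061,(0,255,0)),(.071,(0,0,255)),(.081,(0,255,0))):
        cv2.polylines(im,[q([(.034,.135+e,.043),(.054,.135+e,.043)])],False,col,1)
    cv2.polylines(im,[q([(.034,.29,.043),(.034,.1,.043)])],False,(255,0,0),1)
    cv2.polylines(im,[q([(.054,.29,.043),(.054,.1,.043)])],False,(255,0,0),1)
    cv2.imwrite(f"pics/r_{n}.png",im)
a=cv2.vconcat([cv2.imread("pics/r_scene.png"),cv2.imread("pics/r_top.png")]);cv2.imwrite("pics/r_both.png",cv2.resize(a,None,fx=.76,fy=.76))
E
```

```text
(no output)
```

View pics/r_both.png

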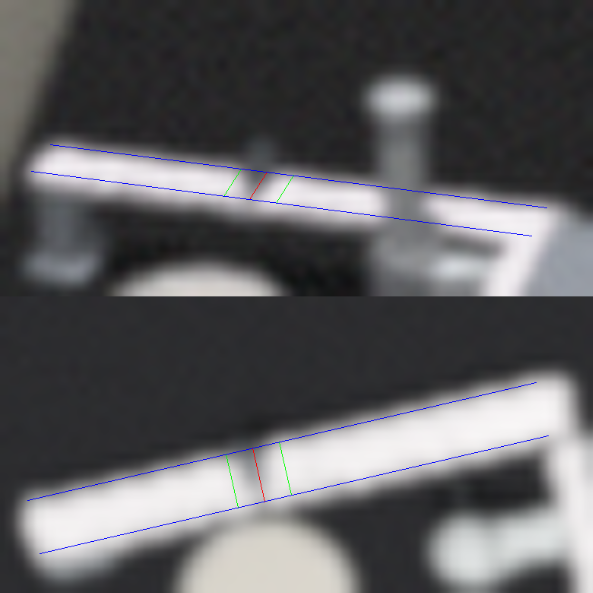

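```bash
python3 - <<'E'
from h import *
from station import r
p=np.load("p.npy");cs,ct=r.capture("scene"),r.capture("top")
print("top cam gauge",g2w([0,0,-p[2]], (-cv2.Rodrigues(ct["rvec"])[0].T@ct["tvec"])-np.r_[p[:2],0]))
def prof(img,c,xs,z,ys):
    P=np.array([(x,y,z) for y in ys for x in xs]);q=proj(c,g2w(p,P)).astype(np.float32)
    v=cv2.remap(img.mean(2).astype(np.float32),q[:,0].reshape(len(ys),-1),q[:,1].reshape(len(ys),-1),cv2.INTER_LINEAR)
    return v
for n,c in(("top",ct),("scene",cs)):
    img=cv2.imread(f"pics/{n}0.png").astype(float)
    # rule centre across x
    xs=np.arange(.02,.07,.001)
    for ys in (np.arange(.16,.18,.002),np.arange(.24,.27,.002)):
        v=prof(img,c,xs,.043,ys).mean(0); h=(v.max()+v.min())/2; i=np.where(v>h)[0]; xc=xs[[i[0],i[-1]]]; print(n,"rule x edges",xc*1e3)
    x0=xc.mean()
    ys=np.arange(.18,.32,.001); v=prof(img,c,np.arange(x0-.005,x0+.0051,.001),.043,ys).mean(1)
    k=(ys>.28); j=np.where(v[k]<(v.max()+v[-1])/2)[0][0]; print(" end y",ys[k][j])
    k=(ys>.19)&(ys<.225); w=np.clip(v[(ys>.23)&(ys<.25)].mean()-v[k],0,None); w[w<.25*w.max()]=0; print(" rider dip y (z=43)",(w*ys[k]).sum()/w.sum()*1e3, v[k].round(0))
    # dip width
    # cap
    xs=np.arange(-.016,.0161,.001);ys=np.arange(.117,.1531,.001)
    v=prof(img,c,xs,.116,ys); w=np.clip(v-120,0,None)
    print(" cap c x,y",(w.sum(0)@xs)/w.sum()*1e3,(w.sum(1)@ys)/w.sum()*1e3)
E
```

```text
top cam gauge [[-0.03105337  0.06400876  1.78400057]]
top rule x edges [31. 54.]
top rule x edges [29. 54.]
 end y 0.2940000000000001
 rider dip y (z=43) 207.5632474155376 [235. 235. 235. 235. 235. 234. 233. 231. 228. 224. 219. 213. 205. 197.
 189. 183. 181. 180. 182. 189. 196. 204. 211. 217. 223. 227. 230. 232.
 234. 235. 236. 236. 236. 236.]
 cap c x,y -2.8140425482812725 130.77294657998755
scene rule x edges [28. 53.]
scene rule x edges [25. 54.]
 end y 0.2890000000000001
 rider dip y (z=43) 206.90339263696225 [228. 229. 230. 230. 230. 230. 228. 224. 219. 212. 203. 192. 180. 169.
 161. 156. 154. 158. 166. 175. 185. 194. 203. 209. 215. 219. 222. 223.
 225. 226. 227. 228. 228. 227.]
 cap c x,y -3.8410553403906147 134.386899638643
```

```bash
python3 - <<'E'
from h import *
from station import r
p=np.load("p.npy");cs=r.capture("scene")
now=np.mean([r.capture("scene")["color"].astype(float) for _ in range(6)],0)
def prof(img,c,x,z,ys):
    P=np.array([(x,y,z) for y in ys]);q=proj(c,g2w(p,P)).astype(np.float32)
    return cv2.remap(img.mean(2).astype(np.float32),q[:,:1],q[:,1:],cv2.INTER_LINEAR).ravel()
for nm,img,e in(("ext0",cv2.imread("pics/scene0.png").astype(float),0),("now",now,.071)):
    ys=np.arange(.135+e-.013,.135+e+.0131,.0005)
    for z in (.075,.08,.085,.09,.095,.1):
        v=prof(img,cs,0,z,ys); w=np.clip(v-(v.min()+.5*(v.max()-v.min())),0,None); print(nm,z,round((w@ys)/w.sum()*1e3,2), v[::8].round(0))
E
python3 st.py
```

```text
ext0 0.075 136.17 [194. 165. 128. 122. 129. 151. 184.]
ext0 0.08 138.58 [103.  96. 104. 120. 123. 119. 113.]
ext0 0.085 136.5 [ 48.  67. 100. 119. 120. 105.  74.]
ext0 0.09 136.3 [ 42.  64.  98. 118. 119. 102.  66.]
ext0 0.095 135.83 [ 42.  62.  93. 112. 109.  91.  62.]
ext0 0.1 136.17 [ 40.  63.  87. 101. 101.  88.  61.]
now 0.075 206.09 [ 34.  62.  93. 104.  99.  83.  51.]
now 0.08 206.16 [ 29.  62.  97. 109. 106.  86.  50.]
now 0.085 206.29 [ 30.  63.  97. 114. 111.  89.  50.]
now 0.09 206.13 [ 31.  64.  98. 115. 112.  85.  46.]
now 0.095 205.72 [ 32.  64.  94. 106. 102.  76.  45.]
now 0.1 205.71 [ 32.  62.  88. 100.  95.  72.  43.]
t 14.8 gauge xyz mm [ -0.3 206.2  72.4] F gauge [-4.2 -2.1  2.8] w mm 18.2
rotvec needed (tool,deg) [-0.06  0.01 -0.01] fin y -25.56476217629837 rider 0.0709290259399998 joints [  33.   23.  -23.   -0.  -44. -111.]
```

```bash
python3 - <<'E'
from h import *
from station import r
p=np.load("p.npy")
for n in("top","scene"):
    c=r.capture(n);img=np.mean([r.capture(n)["color"].astype(float) for _ in range(4)],0).mean(2).astype(np.float32)
    def dip(xs,z,ys):
        P=np.array([(x,y,z) for y in ys for x in xs]);q=proj(c,g2w(p,P)).astype(np.float32)
        v=cv2.remap(img,q[:,0].reshape(len(ys),-1),q[:,1].reshape(len(ys),-1),cv2.INTER_LINEAR).mean(1)
        w=np.clip(v.min()+.6*(np.median(v)-v.min())-v,0,None);return round((w@ys)/w.sum()*1e3,2)
    print(n,"button (-20)",dip(np.arange(-.004,.0041,.001),.067,np.arange(-.045,.01,.0005)))
    for z in(.075,.09,.107): print("  fin (-80)",z,dip(np.arange(-.008,.0081,.001),z,np.arange(-.1,-.058,.0005)))
E
```

```text
top button (-20) -19.37
  fin (-80) 0.075 -80.69
  fin (-80) 0.09 -79.41
  fin (-80) 0.107 -77.97
scene button (-20) -20.91
  fin (-80) 0.075 -78.9
  fin (-80) 0.09 -80.25
  fin (-80) 0.107 -86.53
```

Everything agrees to about 1.5 mm. The pointer is at about 70.0 mm (70.1 from kinematics, 69.9 from the image), and the rider is at about 71.2 mm from both views with reference offsets taken out. I'll nudge out 1 mm and settle.

>>> {"api": "move_arm", "payload": {"series": [[[0.1,0,0,0,0,0,-1],[0,0,0,0,0,0,-1],[0,0,0,0,0,0,-1],[0,0,0,0,0,0,-1],[0,0,0,0,0,0,-1],[0,0,0,0,0,0,-1],[0,0,0,0,0,0,-1],[0,0,0,0,0,0,-1]]]}}

```text
time_s: 16.3
tcp_pos: [0.5204, 0.1443, 0.0724]
ee_rot: [[-0.207, 0.978, -0.001], [0.978, 0.207, -0.001], [-0.0, -0.001, -1.0]]
wrist_force: [-4.3, -3.5, 3.4]
gripper_width: 0.207
```

```bash
python3 st.py; python3 - <<'E'
from h import *
from station import r
p=np.load("p.npy");c=r.capture("scene")
now=np.mean([r.capture("scene")["color"].astype(float) for _ in range(6)],0)
ys=np.arange(.193,.2191,.0005)
for z in(.08,.085,.09):
    q=proj(c,g2w(p,[(0,y,z) for y in ys])).astype(np.float32);v=cv2.remap(now.mean(2).astype(np.float32),q[:,:1],q[:,1:],cv2.INTER_LINEAR).ravel()
    w=np.clip(v-(v.min()+.5*(v.max()-v.min())),0,None);print(round((w@ys)/w.sum()*1e3-136.2,2))
a=now[185:275,180:310];cv2.imwrite("pics/s9.png",cv2.resize(a,None,fx=6,fy=6,interpolation=cv2.INTER_CUBIC).clip(0,255).astype(np.uint8))
E
```

```text
t 16.3 gauge xyz mm [ -0.3 207.2  72.4] F gauge [-5.  -2.6  3.4] w mm 18.0
rotvec needed (tool,deg) [-0.07  0.02 -0.02] fin y -25.56476217629837 rider 0.0709290259399998 joints [  33.   23.  -23.   -0.  -44. -111.]
70.99
71.11
70.83
```

View pics/s9.png

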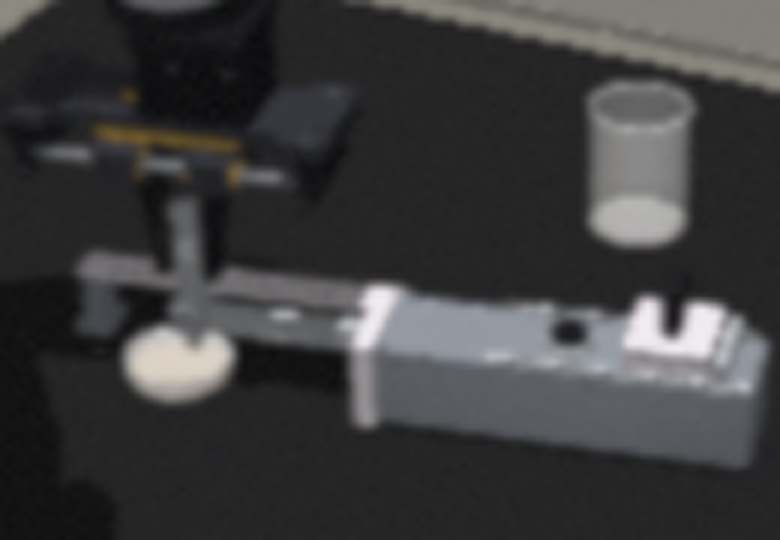

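The picture shows the post held out over the dish (190,260), with the guard at its stop (680,320) and the dish and beaker in place. The along-axis force of -2.6 N matches the spring at 71 mm (50 × 0.053 = 2.65 N). Handing in.

```bash
python3 -c "
from station import r
print(r.finish_job())"
```

```text
the job is handed in; nothing more can be done
None
```

The gauge is set and I handed the job in at about 16.6 s, with the gripper still holding the post and the arm at rest. No verdict came back.

- **Guard:** I slid it by its fin until the force rose to 14 N with no further travel, so it is at its end stop. The pictures show the button uncovered.
- **Button:** I pressed it with the shut fingers. The force read 3.7 N and the post visibly popped out.
- **Extension:** I drew the arm out to about 71 mm. The kinematics and the camera each gave about 71 mm, and the 2.6 N spring pull fits that. The rider reads about 71 mm (70.5–72) from both cameras, so I estimate the pointer is within about 1.5 mm of it.

**Checks that were weak or disagreed:**
- The fingers hid the rider at the end, so I could not see pointer and rider side by side. The match rests on the earlier rider reading.
- The jaws stopped at 18 mm rather than the post's 16 mm, probably from touching the 20 mm cap. The hold was steady.
- About 5 N of side force remained on the wrist while holding.
- In the last picture the dish and beaker look unmoved. I did not look again at the slide box or forceps at the end, but the fingers went nowhere near them.

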